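Flip the two job flags after the phone changed trays

TASK

The phone has been moved to the other repair tray, but the flip-over flag in front of each tray still shows the old state. With a fingertip, gently push each flag up and over its hinge until it lies flat on its other side, so that the flag of the tray with the phone shows the bar and the flag of the empty tray shows the ring. Only push the flags: do not pinch or lift anything, leave the stands where they are, and leave the phone and the other things alone.

Things in the scene. Friction and masses are not known exactly. Their poses are not given: they have to be found in the camera images.
- stand_a: Flag stand on the robot side of the tray holding the phone. Loose steel base 90 (x) x 170 (y) x 8 mm, 0.95 kg, just standing on the bench; origin at the centre of its underside, z up, yaw within 0.35 rad of 0. Two posts, 8 mm thick, rise to 77 mm at x = +-38 mm, y = 0; the hinge runs between them along x.
- stand_a_hinge (a point): Middle of the hinge line, 70 mm above the bench, fixed to stand_a. The free edge of the level flag has 59 mm of free space under it, so a tilted finger goes under it from outside; about 0.5 N up at the edge raises it. Pushed past upright it tips over and falls slowly by its own weight to its stop. It does not stay half-way.
- flag_a (a joint): Angle of the white flag: 0 = level towards the stand's +y, ring face up; 1.57 = straight up; 3.14 = level towards the stand's -y, bar face up; stops at 0 and 3.14. Starts at 0, must go to 3.14. Marks, black and flat: ring 38 mm across, bar 44 x 14 mm.
- flag_a_edge (a point): Middle of the free edge of flag_a, 76 mm from the hinge, in the plate's mid-plane; moves with it. The flag is a flat 45 g plate, 60 mm wide along the hinge, 5 mm thick, 76 mm long from the hinge; when level it lies 70 mm above the bench and ends 9 mm short of the base plate's end.
- stand_b: Flag stand on the robot side of the tray holding nothing. Loose steel base 90 (x) x 170 (y) x 8 mm, 0.95 kg, just standing on the bench; origin at the centre of its underside, z up, yaw within 0.35 rad of 0. Two posts, 8 mm thick, rise to 77 mm at x = +-38 mm, y = 0; the hinge runs between them along x.
- stand_b_hinge (a point): Middle of the hinge line, 70 mm above the bench, fixed to stand_b. The free edge of the level flag has 59 mm of free space under it, so a tilted finger goes under it from outside; about 0.5 N up at the edge raises it. Pushed past upright it tips over and falls slowly by its own weight to its stop. It does not stay half-way.
- flag_b (a joint): Angle of the white flag: 0 = level towards the stand's +y, ring face up; 1.57 = straight up; 3.14 = level towards the stand's -y, bar face up; stops at 0 and 3.14. Starts at 3.14, must go to 0. Marks, black and flat: ring 38 mm across, bar 44 x 14 mm.
- flag_b_edge (a point): Middle of the free edge of flag_b, 76 mm from the hinge, in the plate's mid-plane; moves with it. The flag is a flat 45 g plate, 60 mm wide along the hinge, 5 mm thick, 76 mm long from the hinge; when level it lies 70 mm above the bench and ends 9 mm short of the base plate's end.
- phone: Black phone 72 x 148 x 8 mm lying in one of the two trays; origin at the centre of its underside. It marks the occupied tray.
- tray_a: Grey open tray 120 mm (x) x 200 mm (y) x 20 mm, fixed, holding the phone; origin at the centre of its underside. Its flag is flag_a.
- tray_b: The same tray, empty, fixed. Its flag is flag_b.
- spool: Bystander: solder spool standing on its end, 50 mm across, 32 mm tall; origin at its underside.
- tweezers: Bystander: flat steel tweezers lying down, 110 mm long, 4 mm thick.
- screwdriver: Bystander: small screwdriver lying down, about 130 mm long.
- jar: Bystander: small grey flux jar, 44 mm across, 45 mm tall; origin at its underside.
- cup: Bystander: empty clear cup, 64 mm across, 55 mm tall; origin at its underside.
- battery: Bystander: flat battery pack, 50 x 90 x 10 mm; origin at its underside.
Things that resemble listed ones, but are neither listed nor needed, are in the scene too. Leave any blue look-alike of the stand_a alone. What is shaped like the stand_b but turquoise is not meant.

How it is judged:
By the outcome, as a careful person would: the job done as asked, in the order asked, and still so for the second after the job is handed in, with the robot touching nothing.
It also fails if it takes over 58 s, if anything falls off the work surface, if the arm or the gripper's body presses on something with over 40 N, if the wrist force passes 120 N, or if a joint passes its speed limit or range.

ROBOT

A 6-joint arm with a two-finger parallel gripper is mounted at the origin on the work surface. World frame = base frame: x ahead of the robot, y to its left, z up, the work surface at z = 0. Lengths are in mm, angles in rad, forces in N, time in s.
With the tool pointing down it reaches from about 275 to 1000 mm from the base axis. Payload 8.4 kg.
Tool frame: the origin (TCP) lies midway between the tips of the shut fingers; the grasp point (between the pads) lies 19 mm behind it; z points along the fingers, y is the line along which they close (so a half turn about z gives the same grasp; the last joint's range is limited). The gripper opens to 85 mm and grips with 20 to 120 N. Pads are 22 mm wide; open, the fingers measure 114 mm over their backs; the gripper's body (76 mm by 85 mm) begins 54 mm behind the grasp point. The pads swing forward as they close: fully open they stand 13 mm farther back than shut.
Start: joints at [1.236, 0.353, 1.633, -0, 1.155, -0.002], TCP at [204.18, 590.71, 198.281] pointing down, gripper open.
Joint ranges: [-2.63, 2.63], [-0.92, 2.1], [0.06, 2.66], [-1.3, 4.44], [0, 2.69], [-3.02, 3.02]. Speed limits (rad/s): [2.22, 2.22, 2.79, 3.14, 3.14, 3.14].

INTERFACE

Orientations are given as [roll, pitch, yaw] about the fixed x, y, z axes, in that order (R = Rz(yaw) Ry(pitch) Rx(roll)).
In Python, from rig import monitor, imaging, r gives the robot as it stands.
- The arm moves only by the tool drive_tool, never from a script. Its argument "plan" is a list of rows, each an object of numbers: "x", "y", "z": the shift along the tool's x, y, z in units of 50 mm (1.0 is 50 mm); "ax", "ay", "az": the turn, a rotation vector about the tool's x, y, z in units of 6 degrees (1.0 is 6 degrees); "hand": the finger opening in mm, from 0 to 85.4. In form: [{"x": .., "y": .., "z": .., "ax": .., "ay": .., "az": .., "hand": ..}, ...]. A call has 1 to 8 rows; each row is the pose to reach, as a shift and turn from the pose commanded when the call began, along the tool's axes at that moment; what a row does not reach only later rows make up. A row lasts 1/10 s, in which the tool goes at most 50 mm and 8.59 degrees, less where a joint would pass 70% of its speed; a pose out of reach is approached as far as the arm can. A call with a gripper value outside its range is refused whole. The fingers move at their own pace and stop on an object; "grip_force" is the grip in N (left out, the last holds). Time passes only in rows, so rows that repeat a pose let the fingers close. It gives the time, the measured TCP pose, the force, the opening and the grip force at its end, in the units of the state.
- monitor.sense(): the state, without advancing time (a new reading comes with each control period).
- imaging.grab_frame(name): name is "scene" or "side" or "wrist"; returns the picture (420x560x3 uint8, red, green, blue); there is no depth.
- imaging.camera_info(name): a dict with "mtx" (3x3 intrinsics, pixels), "R" (3x3) and "t" (3): a world point X has camera coordinates R X + t. Camera axes: x right, y down, z forward; pixel columns grow to the right and rows downward; lengths in mm; the calibration is good to about 2 mm. A picture is of the moment at which its call begins: read the wrist's pose just before it. camera_info takes no time and is no camera call; for the wrist camera it gives the pose at the moment of the call.
- r.sign_off(): hands the job in; it is judged then, once.
The state is a dict: "clock": time; "qpos": joint angles; "qvel": joint speeds; "joint_efforts": joint torques, N m; "eef_pos": TCP position; "tcp_rot": TCP orientation; "contact_force": force on the tool from outside, world axes, zero at the start; "wrist_torque": the same for the moment, N m; "opening": opening from 0.0 (shut) to 1.0 (fully open); "grasp_force": force on a finger pad.
Only numpy, scipy, OpenCV 4.12 (cv2) and the standard library are available. Lean on these libraries where they do the work, as an engineer would, in place of code of your own. Each camera call takes 0.05 s, during which the arm holds its last target. There are 200 camera calls.

## Working session

There is one attempt and no reset: what is moved stays moved. The work goes in short steps, Python scripts to look and compute and a tool call to move; the robot and the scene stay as the last step left them, time stands still between calls to the robot, and variables do not carry over. Pictures are saved under pics/ and viewed, at most 10 in all, crops included, and the job is handed in when it is done.

Besides the shell and the picture viewer there is one more tool, called after "Request:" as name(argument=value, ...) on one line, values as JSON. drive_tool: Moves the arm, as the interface text tells. Its arguments: {"type":"object","properties":{"plan":{"type":"array","items":{"type":"object","properties":{"x":{"type":"number"},"y":{"type":"number"},"z":{"type":"number"},"ax":{"type":"number"},"ay":{"type":"number"},"az":{"type":"number"},"hand":{"type":"number"}}}},"grip_force":{"type":"number"}},"required":["plan"]}

```bash
ls; mkdir -p pics; python3 - <<'E'
from rig import monitor, imaging, r
import cv2,numpy as np
print(monitor.sense())
for n in ["scene","side"]:
    im=imaging.grab_frame(n); cv2.imwrite(f"pics/{n}0.png",im[:,:,::-1])
    c=imaging.camera_info(n); print(n,c["mtx"].tolist(),np.round(-c["R"].T@c["t"]), np.round(c["R"],3).tolist())
E
```

```text
pics
{'clock': 0.0, 'qpos': array([ 1.23563902e+00,  3.53665994e-01,  1.63413222e+00,  1.99102048e-06,
        1.15518895e+00, -2.38829872e-03]), 'qvel': array([-7.98779527e-05,  4.31473800e-04, -2.58727093e-04, -1.68210794e-03,
       -3.33266156e-04, -6.35883500e-04]), 'joint_efforts': array([ 3.07436072e-03, -6.05255270e+01, -3.42067516e+01,  2.77393847e-04,
        9.36707453e-03, -3.12384077e-05]), 'eef_pos': array([203.98528516, 590.22644644, 197.55138079]), 'tcp_rot': array([-3.14019815e+00, -5.15091003e-06,  2.80882284e+00]), 'contact_force': array([ 0.29166733, -0.07249137, -0.8064398 ]), 'wrist_torque': array([-0.01010713, -0.0120316 , -0.01017157]), 'grasp_force': 0.0, 'opening': 0.9979511725845782}
scene [[452.34788725641226, 0.0, 278.106548362134], [0.0, 452.34788725641226, 208.69364094773218], [0.0, 0.0, 1.0]] [1306. -528. 1030.] [[0.532, 0.847, 0.019], [0.61, -0.368, -0.702], [-0.587, 0.385, -0.712]]
side [[538.8079867635115, 0.0, 288.7010338953139], [0.0, 538.8079867635115, 215.02571298220764], [0.0, 0.0, 1.0]] [ 470. 1054. 1371.] [[-0.996, -0.084, 0.012], [-0.072, 0.766, -0.639], [0.044, -0.638, -0.769]]
```

View pics/scene0.png

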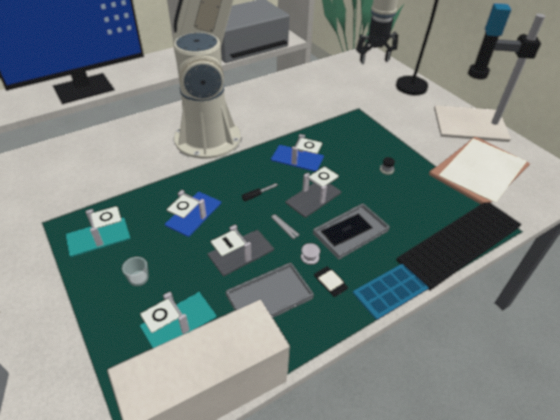

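View pics/side0.png

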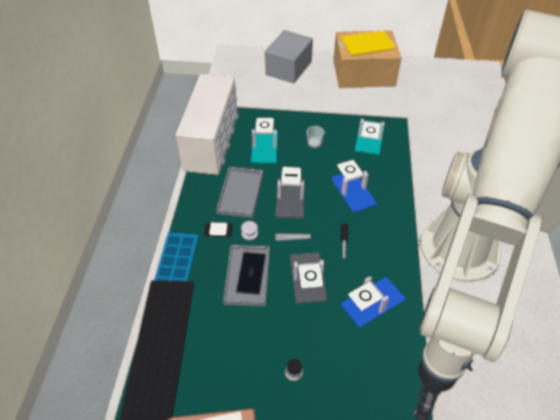

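Flag stand look-alikes: turquoise at scene (98,235) and (178,320), blue at (193,212) and (298,157), dark grey at (315,195) and (240,252). The phone is in the tray at scene (352,230), side (248,275). So stand_a is the grey one at scene (315,195) / side (308,277), ring up, and stand_b is the grey one at scene (240,252) / side (290,192), bar up.

```bash
cat > h.py <<'E'
import cv2,numpy as np
from rig import monitor, imaging, r
def ray(c,px,z):
    px=np.atleast_2d(px).astype(float); R,t,K=[np.array(c[k]) for k in("R","t","mtx")]
    o=-R.T@t; d=np.c_[px,np.ones(len(px))]@np.linalg.inv(K).T@R
    return (o+d*((z-o[2])/d[:,2])[:,None])[:,:2]
def proj(c,X):
    R,t,K=[np.array(c[k]) for k in("R","t","mtx")]; p=K@(R@np.array(X,float)+t); return p[:2]/p[2]
def blob(mask,px):
    n,l,s,ce=cv2.connectedComponentsWithStats(mask.astype(np.uint8))
    ids=[i for i in range(1,n) if s[i,4]>15]
    i=min(ids,key=lambda i:np.hypot(*(ce[i]-px)))
    return l==i
E
python3 - <<'E'
from h import *
ims={n:cv2.imread(f"pics/{n}0.png") for n in("scene","side")}
for n,pa in (("scene",{"a":(322,177),"b":(230,243)}),("side",{"a":(310,276),"b":(291,176)})):
    c=imaging.camera_info(n); im=ims[n].astype(int)
    for k,p in pa.items():
        x,y=p; m=np.zeros(im.shape[:2],bool); m[y-22:y+23,x-22:x+23]=im[y-22:y+23,x-22:x+23].min(2)>185
        m=blob(cv2.morphologyEx(m.astype(np.uint8),cv2.MORPH_CLOSE,np.ones((9,9))),p)
        ys,xs=np.nonzero(m); w=ray(c,np.c_[xs,ys],72.5)
        rr=cv2.minAreaRect(w.astype(np.float32)); print(n,k,m.sum(),np.round(w.mean(0)),rr)
        # base: dark grey
        hs=cv2.cvtColor(ims[n],cv2.COLOR_BGR2HSV).astype(int); q=np.zeros_like(m); q[y-45:y+60,x-45:x+60]=True
        g=q&(hs[...,1]<50)&(hs[...,2]>35)&(hs[...,2]<110); g=blob(cv2.morphologyEx(g.astype(np.uint8),cv2.MORPH_OPEN,np.ones((3,3))),(x,y+15))
        ys,xs=np.nonzero(g); w=ray(c,np.c_[xs,ys],8); print("  base",g.sum(),cv2.minAreaRect(w.astype(np.float32)))
big=np.hstack([cv2.resize(ims["scene"][150:280,190:360],None,fx=2.3,fy=2.3,interpolation=2),cv2.resize(ims["side"][155:310,255:345],None,fx=1.93,fy=1.93,interpolation=2)[:299]])
cv2.imwrite("pics/crop.png",big)
E
```

```text
scene a 261 [468. 190.] ((467.43048095703125, 190.19651794433594), (60.09855651855469, 70.33653259277344), 12.573225021362305)
  base 155 ((494.3025817871094, 215.61871337890625), (41.871849060058594, 84.29228973388672), 45.916316986083984)
scene b 409 [ 555. -199.] ((554.170166015625, -199.1681365966797), (58.152587890625, 71.39408111572266), 2.085158586502075)
  base 625 ((564.7190551757812, -207.61732482910156), (103.53060150146484, 91.90497589111328), 70.2003402709961)
side a 497 [464. 194.] ((463.8597412109375, 191.20225524902344), (79.43209075927734, 84.1360092163086), 10.602145195007324)
  base 435 ((462.21533203125, 206.21286010742188), (88.56459045410156, 73.64964294433594), 10.547792434692383)
side b 289 [ 551. -193.] ((552.23095703125, -194.50672912597656), (56.78493881225586, 78.0843505859375), 4.101434707641602)
  base 681 ((550.9853515625, -135.10348510742188), (86.45632934570312, 134.02264404296875), 3.8975133895874023)
```

View pics/crop.png

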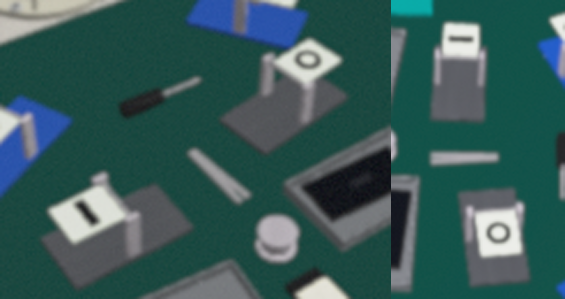

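```bash
cat >> h.py <<'E'
from scipy.spatial.transform import Rotation as Ro
ST={"a":dict(h=(473.5,154),yaw=.2,sg=1),"b":dict(h=(551,-159),yaw=.05,sg=-1)}
def cmd(k,s,z,tilt=45):
    """move to distance s (mm) from hinge on the flag's starting side, height z, tool leaning tilt deg towards hinge"""
    S=ST[k]; u=np.array([-np.sin(S["yaw"]),np.cos(S["yaw"]),0])
    y=np.cross([0,0,-1],u); R0=np.c_[u,y,[0,0,-1]]
    Rt=Ro.from_matrix(R0)*Ro.from_rotvec([0,-S["sg"]*np.radians(tilt),0])
    T=np.r_[S["h"],0]+u*S["sg"]*s; T[2]=z
    st=monitor.sense(); Rc=Ro.from_euler("xyz",st["tcp_rot"])
    d=Rc.inv().apply(T-st["eef_pos"])/50; a=np.degrees((Rc.inv()*Rt).as_rotvec())/6
    print(k,s,z,tilt,"T",np.round(T),"xyz",np.round(d,2),"a",np.round(a,2))
E
python3 - <<'E'
from h import *
c=imaging.camera_info("side")
for n,p,z in (("blueA flag",(365,296),72),("jar",(293,368),30),("cup",(315,137),30),("turq flag",(264,125),72),("spool",(249,230),32),("blueB",(350,170),72)): print(n,np.round(ray(c,p,z)))
cmd("a",140,160); cmd("a",140,160,0)
E
```

```text
blueA flag [[307. 250.]]
jar [[491. 460.]]
cup [[ 481. -439.]]
turq flag [[ 669. -439.]]
spool [[666.  17.]]
blueB [[ 354. -239.]]
a 140 160 45 T [446. 291. 160.] xyz [-6.52 -4.07  0.76] a [ 3.87 -6.79  9.38]
a 140 160 0 T [446. 291. 160.] xyz [-6.52 -4.07  0.76] a [-0.01  0.01  9.91]
```

Request:
drive_tool(plan=[{"x": -0.8,"y": -0.5,"z": 0,"az": 1.2,"hand": 0},{"x": -1.6,"y": -1,"z": 0,"az": 2.4,"hand": 0},{"x": -2.4,"y": -1.5,"z": 0,"az": 3.6,"hand": 0},{"x": -3.2,"y": -2,"z": 0.2,"az": 4.8,"hand": 0},{"x": -4,"y": -2.5,"z": 0.4,"az": 6.0,"hand": 0},{"x": -4.8,"y": -3,"z": 0.5,"az": 7.2,"hand": 0},{"x": -5.6,"y": -3.5,"z": 0.6,"az": 8.4,"hand": 0},{"x": -6.5,"y": -4.1,"z": 0.75,"az": 9.9,"hand": 0}])

```text
invalid input
```

```bash
python3 - <<'E'
from h import *
cmd("a",140,160)
im=imaging.grab_frame("wrist"); cv2.imwrite("pics/w0.png",im[:,:,::-1])
c=imaging.camera_info("wrist"); print(monitor.sense()["opening"],proj(c,[473.5,154,70]),proj(c,[458,228,70]))
E
```

```text
a 140 160 45 T [446. 291. 160.] xyz [-6.52 -4.07  0.76] a [ 3.87 -6.79  9.38]
0.9995019421795828 [ 17.45707484 508.87974923] [ 63.90666496 485.78049908]
```

View pics/w0.png

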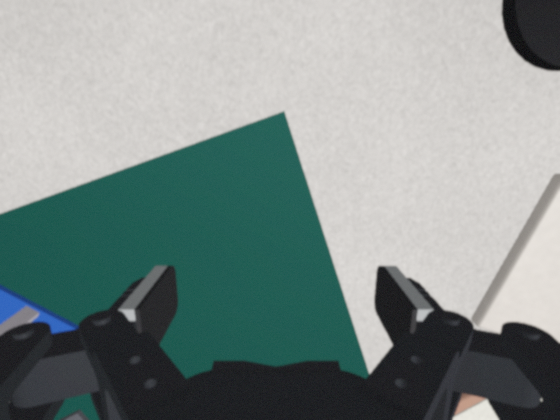

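The wrist picture shows only the mat corner and the open fingers: the move call was refused and the arm hasn't moved. I'll resend it with every field filled in.

Request:
drive_tool(plan=[{"x": -0.8,"y": -0.5,"z": 0,"ax": 0,"ay": 0,"az": 1.2,"hand": 0},{"x": -1.6,"y": -1,"z": 0,"ax": 0,"ay": 0,"az": 2.4,"hand": 0},{"x": -2.4,"y": -1.5,"z": 0,"ax": 0,"ay": 0,"az": 3.6,"hand": 0},{"x": -3.2,"y": -2,"z": 0.2,"ax": 0,"ay": 0,"az": 4.8,"hand": 0},{"x": -4,"y": -2.5,"z": 0.4,"ax": 0,"ay": 0,"az": 6.0,"hand": 0},{"x": -4.8,"y": -3,"z": 0.5,"ax": 0,"ay": 0,"az": 7.2,"hand": 0},{"x": -5.6,"y": -3.5,"z": 0.6,"ax": 0,"ay": 0,"az": 8.4,"hand": 0},{"x": -6.5,"y": -4.1,"z": 0.75,"ax": 0,"ay": 0,"az": 9.9,"hand": 0}])

```text
clock: 0.95
eef_pos: [442.6, 293.0, 161.4]
tcp_rot: [3.141, -0.0, 1.774]
contact_force: [0.6, -0.1, 0.1]
opening: 0.003
grasp_force: 0.0
```

```bash
python3 - <<'E'
from h import *
cmd("a",140,160)
im=imaging.grab_frame("wrist"); cv2.imwrite("pics/w1.png",im[:,:,::-1])
c=imaging.camera_info("wrist"); s=monitor.sense(); print(s["opening"],s["eef_pos"],s["qpos"],proj(c,[473.5,154,70]),proj(c,[458,228,70]))
E
```

```text
a 140 160 45 T [446. 291. 160.] xyz [-0.05  0.05  0.03] a [ 0.02 -7.5   0.03]
0.0006789770681399818 [445.7793325  287.33547099 160.20967532] [ 0.57214038  0.24932928  1.87246272 -0.00400896  1.02071022  0.38256037] [278.80299667 348.87123214] [277.75544156 275.051442  ]
```

Now lean 45° toward the hinge.

Request:
drive_tool(plan=[{"x": 0,"y": 0,"z": 0,"ax": 0,"ay": -1.3,"az": 0,"hand": 0},{"x": 0,"y": 0,"z": 0,"ax": 0,"ay": -2.6,"az": 0,"hand": 0},{"x": 0,"y": 0,"z": 0,"ax": 0,"ay": -3.9,"az": 0,"hand": 0},{"x": 0,"y": 0,"z": 0,"ax": 0,"ay": -5.2,"az": 0,"hand": 0},{"x": 0,"y": 0,"z": 0,"ax": 0,"ay": -6.5,"az": 0,"hand": 0},{"x": 0,"y": 0,"z": 0,"ax": 0,"ay": -7.5,"az": 0,"hand": 0},{"x": 0,"y": 0,"z": 0,"ax": 0,"ay": -7.5,"az": 0,"hand": 0},{"x": 0,"y": 0,"z": 0,"ax": 0,"ay": -7.5,"az": 0,"hand": 0}])

```text
clock: 1.8
eef_pos: [441.3, 294.6, 160.6]
tcp_rot: [-3.14, 0.784, 1.782]
contact_force: [0.6, -0.1, 0.5]
opening: -0.0
grasp_force: 0.0
```

```bash
python3 - <<'E'
from h import *
im=imaging.grab_frame("wrist"); cv2.imwrite("pics/w2.png",im[:,:,::-1])
c=imaging.camera_info("wrist"); s=monitor.sense(); print(s["eef_pos"],s["qpos"],proj(c,[473.5,154,70]),proj(c,[458,228,70]))
cmd("a",105,60);cmd("a",66,28)
E
```

```text
[441.68572132 294.25199461 161.40498014] [ 0.95859231  0.58266632  1.62431578 -0.54254769  1.53688579  0.94110939] [278.66755417 224.75832868] [279.52585206 184.3147436 ]
a 105 60 45 T [453. 257.  60.] xyz [0.88 0.06 1.98] a [ 0.05 -0.02  0.06]
a 66 28 45 T [460. 219.  28.] xyz [0.78 0.05 2.99] a [ 0.05 -0.02  0.06]
```

View pics/w2.png

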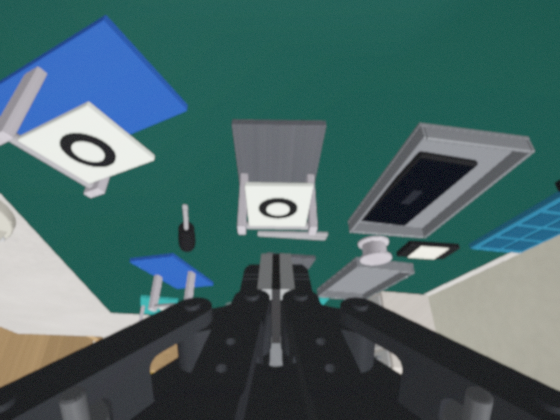

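Stand A appears square to the tool, with the flag spanning rows 183–228 at column 279, which matches my estimate (hinge 279,225 and edge 279,184). Next I go in under the flag's edge.

Request:
drive_tool(plan=[{"x": 0.22,"y": 0,"z": 0.5,"ax": 0,"ay": 0,"az": 0,"hand": 0},{"x": 0.44,"y": 0.02,"z": 1.0,"ax": 0,"ay": 0,"az": 0,"hand": 0},{"x": 0.66,"y": 0.04,"z": 1.5,"ax": 0,"ay": 0,"az": 0,"hand": 0},{"x": 0.88,"y": 0.05,"z": 1.98,"ax": 0,"ay": 0,"az": 0,"hand": 0},{"x": 0.85,"y": 0.05,"z": 2.3,"ax": 0,"ay": 0,"az": 0,"hand": 0},{"x": 0.82,"y": 0.05,"z": 2.65,"ax": 0,"ay": 0,"az": 0,"hand": 0},{"x": 0.78,"y": 0.05,"z": 2.98,"ax": 0,"ay": 0,"az": 0,"hand": 0},{"x": 0.78,"y": 0.05,"z": 2.98,"ax": 0,"ay": 0,"az": 0,"hand": 0}])

```text
clock: 2.65
eef_pos: [460.0, 216.5, 28.5]
tcp_rot: [-3.14, 0.786, 1.778]
contact_force: [-1.2, -0.0, 0.6]
opening: -0.002
grasp_force: 0.0
```

```bash
python3 - <<'E'
from h import *
s=monitor.sense(); print(s["eef_pos"],s["contact_force"])
for p in((66,28),(66,45),(66,60),(63,75),(60,90),(45,110),(25,120),(5,122),(-14,122),(-18,122),(60,160)): cmd("a",*p)
E
```

```text
[460.00615264 216.48910711  28.54228329] [-1.22479422 -0.0018188   0.55428004]
a 66 28 45 T [460. 219.  28.] xyz [ 0.04  0.02 -0.02] a [0.03 0.   0.05]
a 66 45 45 T [460. 219.  45.] xyz [-0.2   0.02 -0.26] a [0.03 0.   0.05]
a 66 60 45 T [460. 219.  60.] xyz [-0.42  0.02 -0.47] a [0.03 0.   0.05]
a 63 75 45 T [461. 216.  75.] xyz [-0.67  0.02 -0.64] a [0.03 0.   0.05]
a 60 90 45 T [462. 213.  90.] xyz [-0.93  0.01 -0.81] a [0.03 0.   0.05]
a 45 110 45 T [465. 198. 110.] xyz [-1.42  0.01 -0.88] a [0.03 0.   0.05]
a 25 120 45 T [469. 179. 120.] xyz [-1.84  0.01 -0.74] a [0.03 0.   0.05]
a 5 122 45 T [473. 159. 122.] xyz [-2.16  0.01 -0.49] a [0.03 0.   0.05]
a -14 122 45 T [476. 140. 122.] xyz [-2.42  0.   -0.22] a [0.03 0.   0.05]
a -18 122 45 T [477. 136. 122.] xyz [-2.48  0.   -0.16] a [0.03 0.   0.05]
a 60 160 45 T [462. 213. 160.] xyz [-1.92  0.01 -1.8 ] a [0.03 0.   0.05]
```

Request:
drive_tool(plan=[{"x": -0.1,"y": 0,"z": -0.13,"ax": 0,"ay": 0,"az": 0,"hand": 0},{"x": -0.2,"y": 0,"z": -0.26,"ax": 0,"ay": 0,"az": 0,"hand": 0},{"x": -0.31,"y": 0,"z": -0.37,"ax": 0,"ay": 0,"az": 0,"hand": 0},{"x": -0.42,"y": 0,"z": -0.47,"ax": 0,"ay": 0,"az": 0,"hand": 0},{"x": -0.54,"y": 0,"z": -0.56,"ax": 0,"ay": 0,"az": 0,"hand": 0},{"x": -0.67,"y": 0,"z": -0.64,"ax": 0,"ay": 0,"az": 0,"hand": 0},{"x": -0.8,"y": 0,"z": -0.73,"ax": 0,"ay": 0,"az": 0,"hand": 0},{"x": -0.93,"y": 0,"z": -0.81,"ax": 0,"ay": 0,"az": 0,"hand": 0}])

```text
clock: 3.45
eef_pos: [461.1, 214.5, 90.7]
tcp_rot: [3.142, 0.785, 1.779]
contact_force: [0.4, 0.1, 1.2]
opening: -0.001
grasp_force: 0.0
```

```bash
python3 - <<'E'
from h import *
im=imaging.grab_frame("side"); im2=imaging.grab_frame("scene")
cv2.imwrite("pics/s1.png",np.hstack([cv2.resize(im[200:330,240:400],None,fx=2.3,fy=2.3),cv2.resize(im2[130:260,250:410],None,fx=2.3,fy=2.3)])[:,:,::-1])
s=monitor.sense(); print(s["eef_pos"],s["contact_force"])
for p in((45,110),(25,120),(5,122),(-14,122),(-18,122),(60,160)): cmd("a",*p)
E
```

```text
[461.41519137 214.73639176  91.01261852] [-0.95447775  0.4781394   0.31978176]
a 45 110 45 T [465. 198. 110.] xyz [-0.51 -0.01 -0.03] a [ 0.06 -0.01  0.05]
a 25 120 45 T [469. 179. 120.] xyz [-0.93 -0.01  0.11] a [ 0.06 -0.01  0.05]
a 5 122 45 T [473. 159. 122.] xyz [-1.24 -0.01  0.37] a [ 0.06 -0.01  0.05]
a -14 122 45 T [476. 140. 122.] xyz [-1.51 -0.02  0.63] a [ 0.06 -0.01  0.05]
a -18 122 45 T [477. 136. 122.] xyz [-1.57 -0.02  0.69] a [ 0.06 -0.01  0.05]
a 60 160 45 T [462. 213. 160.] xyz [-1.   -0.   -0.95] a [ 0.06 -0.01  0.05]
```

View pics/s1.png

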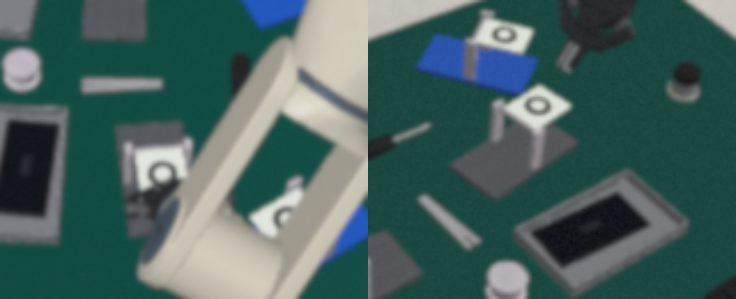

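```bash
python3 - <<'E'
from h import *
for n in("scene","side"):
    c=imaging.camera_info(n)
    s=monitor.sense(); print(n,proj(c,s["eef_pos"]),proj(c,[473.5,154,70]),proj(c,[458,228,70]),proj(c,[491,460,30]))
im=imaging.grab_frame("scene"); cv2.imwrite("pics/s2.png",cv2.resize(im[90:250,230:430],None,fx=3,fy=3,interpolation=2)[:,:,::-1])
E
```

```text
scene [328.79676786 168.26703864] [315.03273292 181.84643076] [330.80862146 171.26639544] [388.9231361  162.92673502]
side [310.84879896 277.38827047] [307.60004506 263.57676878] [311.45640012 285.48824428] [293.16716337 367.93706451]
```

View pics/s2.png

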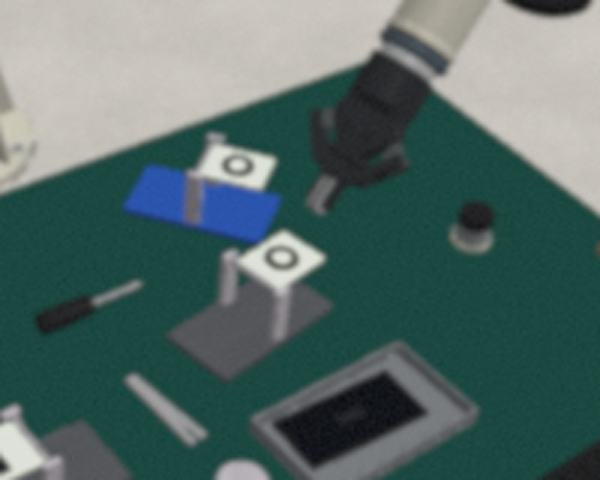

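The flag is still level. The fingertip shows at scene (336,160), just outside and above the edge, but its reported position should show at (329,168). I need to sort out that offset.

```bash
python3 - <<'E'
from h import *
for n,p in(("scene",(336,160)),):
    c=imaging.camera_info(n)
    for z in(70,90,110,130): print(n,z,np.round(ray(c,p,z)))
P=[];
for i in range(4):
    imaging.grab_frame("side"); s=monitor.sense(); P.append(np.r_[s["eef_pos"],s["tcp_rot"],s["contact_force"]])
print(np.round(P,2)); print(s["qpos"])
c=imaging.camera_info("wrist"); print("tcp in wrist",proj(c,s["eef_pos"]), "cam pos",-c["R"].T@c["t"])
R=Ro.from_euler("xyz",s["tcp_rot"]); print("cam in tool",R.inv().apply(-c["R"].T@c["t"]-s["eef_pos"]))
w=imaging.grab_frame("wrist"); sd=imaging.grab_frame("side")
cv2.imwrite("pics/w3.png",np.hstack([w[:,:,::-1][130:330,150:410],cv2.resize(sd[230:330,280:360],None,fx=2,fy=2)[:,:,::-1]]))
E
```

```text
scene 70 [[421. 278.]]
scene 90 [[439. 261.]]
scene 110 [[457. 244.]]
scene 130 [[476. 227.]]
[[ 4.6108e+02  2.1465e+02  9.0060e+01  3.1400e+00  7.9000e-01  1.7800e+00
   3.4000e-01 -6.9000e-01  9.0000e-02]
 [ 4.6095e+02  2.1461e+02  8.9840e+01 -3.1400e+00  7.9000e-01  1.7800e+00
   2.1000e-01 -4.1000e-01 -2.6000e-01]
 [ 4.6091e+02  2.1457e+02  8.9730e+01 -3.1400e+00  7.9000e-01  1.7800e+00
  -3.0000e-02 -4.7000e-01 -1.3000e-01]
 [ 4.6090e+02  2.1456e+02  8.9670e+01 -3.1400e+00  7.9000e-01  1.7800e+00
   4.9000e-01 -2.7000e-01  2.1000e-01]]
[ 0.86063573  0.61975079  1.77063461 -0.61438114  1.345463    0.98025399]
tcp in wrist [277.53905124 247.34087561] cam pos [424.40292784 382.34792074 166.49242107]
cam in tool [  67.04398301   -1.04313296 -175.75916578]
```

View pics/w3.png

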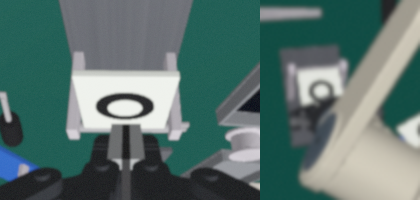

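```bash
python3 - <<'E'
from h import *
s=monitor.sense(); R=Ro.from_euler("xyz",s["tcp_rot"]); z=R.apply([0,0,1]); x=R.apply([1,0,0])
c=imaging.camera_info("wrist"); d=imaging.camera_info("scene")
print(c["mtx"][0][0])
for L in(0,10,20,30,40): print(L,*[np.round(proj(c,s["eef_pos"]-L*z+e*x),1) for e in(-11,0,11)],np.round(proj(d,s["eef_pos"]-L*z),1))
for p in([473.5,154,70],[458,228,70]): print(proj(c,p),proj(d,p))
E
```

```text
330.9440577726691
0 [277.5 265.3] [277.5 247.3] [277.6 228.8] [328.6 168.5]
10 [277.6 272.8] [277.6 254. ] [277.7 234.5] [330.3 165.9]
20 [277.7 281.2] [277.7 261.4] [277.8 241. ] [332.  163.2]
30 [277.8 290.6] [277.8 269.8] [277.9 248.2] [333.7 160.5]
40 [277.9 301.2] [278.  279.2] [278.  256.4] [335.4 157.8]
[276.78276797 257.02704453] [315.03273292 181.84643076]
[277.47523531 204.98469701] [330.80862146 171.26639544]
```

The two views agree that the visible fingertip sits about 30 mm behind the nominal TCP along the tool axis: scene (336,160), wrist row about 253. That's why the finger passed outside the edge without touching the flag. I'll plan with the real tip instead.

```bash
sed -i 's/T\[2\]=z$/T[2]=z; T=T+30*Rt.apply([0,0,1])/' h.py; python3 - <<'E'
from h import *
for p in((62,90),(125,110),(125,60),(100,45),(70,36)): cmd("a",*p)
E
```

```text
a 62 90 45 T [465. 194.  69.] xyz [-0.    0.    0.59] a [0.05 0.   0.06]
a 125 110 45 T [453. 256.  89.] xyz [ 0.6   0.01 -0.58] a [0.05 0.   0.06]
a 125 60 45 T [453. 256.  39.] xyz [1.31 0.01 0.13] a [0.05 0.   0.06]
a 100 45 45 T [458. 231.  24.] xyz [1.17 0.01 0.69] a [0.05 0.   0.06]
a 70 36 45 T [464. 202.  15.] xyz [0.87 0.   1.24] a [0.05 0.   0.06]
```

Request:
drive_tool(plan=[{"x": 0.3,"y": 0,"z": -0.3,"ax": 0,"ay": 0,"az": 0,"hand": 0},{"x": 0.6,"y": 0,"z": -0.58,"ax": 0,"ay": 0,"az": 0,"hand": 0},{"x": 0.95,"y": 0,"z": -0.2,"ax": 0,"ay": 0,"az": 0,"hand": 0},{"x": 1.31,"y": 0,"z": 0.13,"ax": 0,"ay": 0,"az": 0,"hand": 0},{"x": 1.24,"y": 0,"z": 0.4,"ax": 0,"ay": 0,"az": 0,"hand": 0},{"x": 1.17,"y": 0,"z": 0.69,"ax": 0,"ay": 0,"az": 0,"hand": 0},{"x": 1.17,"y": 0,"z": 0.69,"ax": 0,"ay": 0,"az": 0,"hand": 0}])

```text
clock: 4.6
eef_pos: [457.2, 228.5, 24.1]
tcp_rot: [-3.139, 0.787, 1.78]
contact_force: [0.6, 0.7, 0.2]
opening: -0.008
grasp_force: 0.0
```

```bash
python3 - <<'E'
from h import *
im=imaging.grab_frame("scene"); cv2.imwrite("pics/s3.png",cv2.resize(im[130:220,280:400],None,fx=5,fy=5,interpolation=2)[:,:,::-1])
s=monitor.sense(); R=Ro.from_euler("xyz",s["tcp_rot"]); z=R.apply([0,0,1]); d=imaging.camera_info("scene")
print(s["eef_pos"],s["contact_force"])
for L in(0,20,30,40): print(L,(proj(d,s["eef_pos"]-L*z)-[280,130])*5)
cmd("a",70,36)
E
```

```text
[457.51446853 229.75372421  24.59760534] [-0.32182364 -0.14092575 -0.14543117]
0 [248.78430468 256.93394328]
20 [265.04168365 231.39936056]
30 [273.19497479 218.59342872]
40 [281.36473328 205.7616325 ]
a 70 36 45 T [464. 202.  15.] xyz [-0.27  0.01  0.54] a [0.04 0.01 0.05]
```

View pics/s3.png

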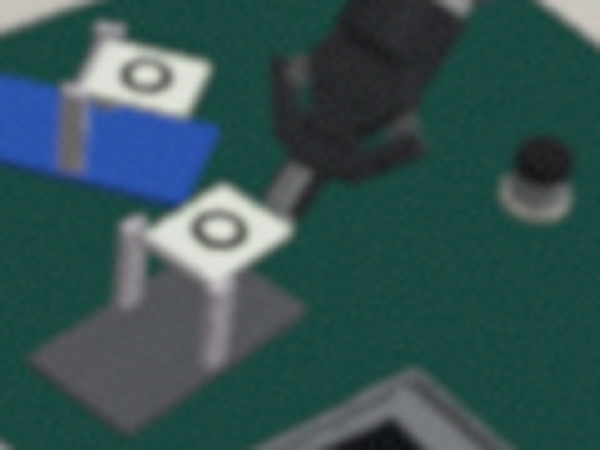

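The fingertip ends at crop (290,213), just outside the flag edge, which fits a 30 mm offset. Nothing is touching. Going under the flag now.

Request:
drive_tool(plan=[{"x": -0.09,"y": 0,"z": 0.18,"ax": 0,"ay": 0,"az": 0,"hand": 0},{"x": -0.18,"y": 0,"z": 0.36,"ax": 0,"ay": 0,"az": 0,"hand": 0},{"x": -0.27,"y": 0,"z": 0.54,"ax": 0,"ay": 0,"az": 0,"hand": 0},{"x": -0.27,"y": 0,"z": 0.54,"ax": 0,"ay": 0,"az": 0,"hand": 0}])

```text
clock: 5.05
eef_pos: [463.2, 201.5, 14.6]
tcp_rot: [-3.14, 0.786, 1.779]
contact_force: [0.1, -0.2, -1.1]
opening: -0.002
grasp_force: 0.0
```

```bash
python3 - <<'E'
from h import *
s=monitor.sense(); print(s["eef_pos"],s["contact_force"])
for p in((68,36),(66,60),(63,75),(60,90)): cmd("a",*p)
E
```

```text
[463.19463137 201.54618678  14.59309854] [ 0.08571631 -0.17119826 -1.05402433]
a 68 36 45 T [464. 200.  15.] xyz [-0.03  0.01  0.02] a [0.04 0.01 0.06]
a 66 60 45 T [465. 198.  39.] xyz [-0.4   0.01 -0.29] a [0.04 0.01 0.06]
a 63 75 45 T [465. 195.  54.] xyz [-0.65  0.01 -0.46] a [0.04 0.01 0.06]
a 60 90 45 T [466. 192.  69.] xyz [-0.91  0.01 -0.63] a [0.04 0.01 0.06]
```

Request:
drive_tool(plan=[{"x": -0.1,"y": 0,"z": -0.07,"ax": 0,"ay": 0,"az": 0,"hand": 0},{"x": -0.2,"y": 0,"z": -0.14,"ax": 0,"ay": 0,"az": 0,"hand": 0},{"x": -0.3,"y": 0,"z": -0.22,"ax": 0,"ay": 0,"az": 0,"hand": 0},{"x": -0.4,"y": 0,"z": -0.29,"ax": 0,"ay": 0,"az": 0,"hand": 0},{"x": -0.52,"y": 0,"z": -0.38,"ax": 0,"ay": 0,"az": 0,"hand": 0},{"x": -0.65,"y": 0,"z": -0.46,"ax": 0,"ay": 0,"az": 0,"hand": 0},{"x": -0.78,"y": 0,"z": -0.55,"ax": 0,"ay": 0,"az": 0,"hand": 0},{"x": -0.91,"y": 0,"z": -0.63,"ax": 0,"ay": 0,"az": 0,"hand": 0}])

```text
clock: 5.85
eef_pos: [465.5, 193.4, 69.9]
tcp_rot: [3.141, 0.785, 1.779]
contact_force: [-0.5, 0.5, 0.3]
opening: -0.001
grasp_force: 0.1
```

```bash
python3 - <<'E'
from h import *
im=imaging.grab_frame("scene"); im2=imaging.grab_frame("wrist"); cv2.imwrite("pics/s4.png",np.hstack([cv2.resize(im[130:220,280:400],None,fx=4,fy=4,interpolation=2),cv2.resize(im2,(320,240))[:, :].repeat(1,0)] if 0 else [cv2.resize(im[130:220,280:400],(480,360)),cv2.resize(im2[60:330,160:400],(320,360))])[:,:,::-1])
s=monitor.sense(); print(s["eef_pos"],s["contact_force"])
for p in((60,90),(45,110),(25,120),(5,122),(-14,122),(-18,122),(60,150)): cmd("a",*p)
E
```

```text
[465.86788038 193.62968105  70.20084108] [-0.26416113  0.79585581 -0.48746143]
a 60 90 45 T [466. 192.  69.] xyz [-0.   -0.01  0.04] a [ 0.06 -0.01  0.05]
a 45 110 45 T [469. 177.  89.] xyz [-0.5  -0.01 -0.03] a [ 0.06 -0.01  0.05]
a 25 120 45 T [473. 158.  99.] xyz [-0.92 -0.01  0.11] a [ 0.06 -0.01  0.05]
a 5 122 45 T [477. 138. 101.] xyz [-1.23 -0.02  0.37] a [ 0.06 -0.01  0.05]
a -14 122 45 T [480. 119. 101.] xyz [-1.5  -0.02  0.64] a [ 0.06 -0.01  0.05]
a -18 122 45 T [481. 116. 101.] xyz [-1.56 -0.02  0.69] a [ 0.06 -0.01  0.05]
a 60 150 45 T [466. 192. 129.] xyz [-0.85 -0.01 -0.81] a [ 0.06 -0.01  0.05]
```

View pics/s4.png

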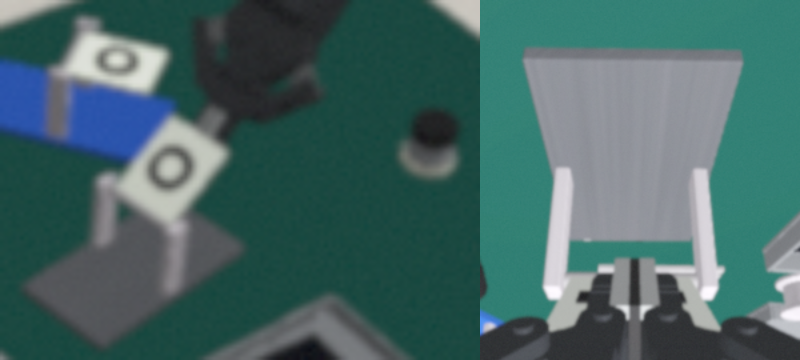

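The flag is up about 35–40° with the finger under it, at scene crop (175,165), and the stand hasn't moved. I've used all 10 views, so I'll check by numbers from here. Pushing on past upright.

Request:
drive_tool(plan=[{"x": -0.17,"y": 0,"z": -0.01,"ax": 0,"ay": 0,"az": 0,"hand": 0},{"x": -0.34,"y": 0,"z": -0.02,"ax": 0,"ay": 0,"az": 0,"hand": 0},{"x": -0.5,"y": 0,"z": -0.03,"ax": 0,"ay": 0,"az": 0,"hand": 0},{"x": -0.64,"y": 0,"z": 0.02,"ax": 0,"ay": 0,"az": 0,"hand": 0},{"x": -0.78,"y": 0,"z": 0.06,"ax": 0,"ay": 0,"az": 0,"hand": 0},{"x": -0.92,"y": 0,"z": 0.11,"ax": 0,"ay": 0,"az": 0,"hand": 0},{"x": -1.03,"y": 0,"z": 0.2,"ax": 0,"ay": 0,"az": 0,"hand": 0},{"x": -1.13,"y": 0,"z": 0.28,"ax": 0,"ay": 0,"az": 0,"hand": 0}])

```text
clock: 6.75
eef_pos: [475.9, 144.1, 99.3]
tcp_rot: [-3.142, 0.785, 1.779]
contact_force: [0.8, 1.1, 0.3]
opening: -0.0
grasp_force: 0.1
```

```bash
python3 - <<'E'
from h import *
s=monitor.sense(); print(s["eef_pos"],s["contact_force"])
for p in((5,122),(-14,122),(-20,122),(40,150),(140,180)): cmd("a",*p)
E
```

```text
[475.89413254 144.10961412  99.25462799] [0.76989531 1.05861383 0.26526569]
a 5 122 45 T [477. 138. 101.] xyz [-0.11 -0.01  0.06] a [0.06 0.   0.06]
a -14 122 45 T [480. 119. 101.] xyz [-0.38 -0.01  0.33] a [0.06 0.   0.06]
a -20 122 45 T [482. 114. 101.] xyz [-0.46 -0.01  0.42] a [0.06 0.   0.06]
a 40 150 45 T [470. 172. 129.] xyz [-0.01 -0.   -0.83] a [0.06 0.   0.06]
a 140 180 45 T [450. 270. 159.] xyz [ 0.98  0.01 -2.67] a [0.06 0.   0.06]
```

Request:
drive_tool(plan=[{"x": -0.11,"y": 0,"z": 0.06,"ax": 0,"ay": 0,"az": 0,"hand": 0},{"x": -0.2,"y": 0,"z": 0.15,"ax": 0,"ay": 0,"az": 0,"hand": 0},{"x": -0.29,"y": 0,"z": 0.24,"ax": 0,"ay": 0,"az": 0,"hand": 0},{"x": -0.38,"y": 0,"z": 0.33,"ax": 0,"ay": 0,"az": 0,"hand": 0},{"x": -0.46,"y": 0,"z": 0.42,"ax": 0,"ay": 0,"az": 0,"hand": 0},{"x": -0.46,"y": 0,"z": 0.42,"ax": 0,"ay": 0,"az": 0,"hand": 0},{"x": -0.46,"y": 0,"z": 0.42,"ax": 0,"ay": 0,"az": 0,"hand": 0}])

```text
clock: 7.45
eef_pos: [482.2, 114.3, 100.6]
tcp_rot: [-3.142, 0.785, 1.779]
contact_force: [0.3, 1.1, -0.6]
opening: -0.001
grasp_force: 0.0
```

Request:
drive_tool(plan=[{"x": 0,"y": 0,"z": -0.5,"ax": 0,"ay": 0,"az": 0,"hand": 0},{"x": 0,"y": 0,"z": -1,"ax": 0,"ay": 0,"az": 0,"hand": 0},{"x": 0,"y": 0,"z": -1.6,"ax": 0,"ay": 0,"az": 0,"hand": 0},{"x": 0,"y": 0,"z": -2.2,"ax": 0,"ay": 0,"az": 0,"hand": 0},{"x": 0,"y": 0,"z": -2.2,"ax": 0,"ay": 0,"az": 0,"hand": 0}])

```text
clock: 7.95
eef_pos: [467.2, 193.8, 180.4]
tcp_rot: [3.135, 0.782, 1.777]
contact_force: [0.1, -0.6, 0.3]
opening: 0.002
grasp_force: 0.0
```

```bash
cat >> h.py <<'E'
def white(n,k,side):
    "white blob near expected flag centre; side +1 = flag towards the stand's +y"
    S=ST[k]; u=np.array([-np.sin(S["yaw"]),np.cos(S["yaw"])]); ce=np.array(S["h"])+u*side*40
    c=imaging.camera_info(n); im=imaging.grab_frame(n).astype(int); x,y=np.round(proj(c,[*ce,72.5])).astype(int)
    m=np.zeros(im.shape[:2],np.uint8); sl=np.s_[y-22:y+23,x-22:x+23]; m[sl]=(im[sl].min(2)>175)
    m=cv2.morphologyEx(m,cv2.MORPH_CLOSE,np.ones((9,9))); 
    if m.sum()<40: print(n,k,side,"none"); return
    ys,xs=np.nonzero(blob(m,(x,y))); w=ray(c,np.c_[xs,ys],72.5); print(n,k,side,"expect",np.round(ce),"seen",np.round(w.mean(0)),cv2.minAreaRect(w.astype(np.float32))[1:],len(xs))
E
python3 - <<'E'
from h import *
for k in"ab":
  for sd in(1,-1): white("scene",k,sd)
s=monitor.sense(); print(s["eef_pos"],s["contact_force"],s["qpos"],s["clock"])
E
```

```text
scene a 1 expect [466. 193.] seen [479. 126.] ((60.17547607421875, 61.5489616394043), 3.681553840637207) 207
scene a -1 expect [481. 115.] seen [479. 117.] ((61.457481384277344, 68.66239929199219), 11.136470794677734) 285
scene b 1 expect [ 549. -119.] seen [ 559. -180.] ((38.47923278808594, 69.28350067138672), 62.131019592285156) 185
scene b -1 expect [ 553. -199.] seen [ 555. -200.] ((61.15647506713867, 72.96287536621094), 2.1153717041015625) 438
[465.70699447 189.49837847 177.55022403] [ 0.77169762 -0.25738585  0.70504841] [ 0.82778587  0.4774836   1.77133175 -0.61871767  1.44815313  0.8766615 ] 8.15
```

Flag A now lies on its other side: its centre is seen at (479,117) against (481,115) expected, and the stand is in place. On to B, starting by going upright and high.

```bash
python3 - <<'E'
from h import *
cmd("a",60,240,0); cmd("b",150,220,0); cmd("b",150,220,45)
E
```

```text
a 60 240 0 T [462. 213. 210.] xyz [-0.13  0.01 -0.79] a [0.02 7.51 0.08]
b 150 220 0 T [ 558. -309.  190.] xyz [-7.34 -0.24  7.  ] a [0.58 7.49 1.44]
b 150 220 45 T [ 557. -288.  199.] xyz [-7.16 -0.18  6.58] a [-1.000e-02  1.498e+01  1.680e+00]
```

Request:
drive_tool(plan=[{"x": -0.2,"y": 0,"z": -0.2,"ax": 0,"ay": 1.2,"az": 0,"hand": 0},{"x": -0.4,"y": 0,"z": -0.5,"ax": 0,"ay": 2.4,"az": 0,"hand": 0},{"x": -0.4,"y": 0,"z": -0.8,"ax": 0,"ay": 3.6,"az": 0,"hand": 0},{"x": -0.4,"y": 0,"z": -0.8,"ax": 0,"ay": 4.8,"az": 0,"hand": 0},{"x": -0.4,"y": 0,"z": -0.8,"ax": 0,"ay": 6,"az": 0,"hand": 0},{"x": -0.4,"y": 0,"z": -0.8,"ax": 0,"ay": 7.5,"az": 0,"hand": 0},{"x": -0.4,"y": 0,"z": -0.8,"ax": 0,"ay": 7.5,"az": 0,"hand": 0},{"x": -0.4,"y": 0,"z": -0.8,"ax": 0,"ay": 7.5,"az": 0,"hand": 0}])

```text
clock: 8.95
eef_pos: [463.0, 202.1, 220.1]
tcp_rot: [-3.14, 0.002, 1.775]
contact_force: [-0.5, 0.1, -1.1]
opening: 0.001
grasp_force: 0.0
```

```bash
python3 - <<'E'
from h import *
cmd("b",150,220,0); cmd("b",150,220,45); s=monitor.sense(); print(s["eef_pos"],s["tcp_rot"],s["qpos"])
E
```

```text
b 150 220 0 T [ 558. -309.  190.] xyz [-10.39  -0.2    0.63] a [-0.01  0.02  1.47]
b 150 220 45 T [ 557. -288.  199.] xyz [-9.97 -0.14  0.45] a [-0.59  7.51  1.39]
[463.04551756 202.14570027 220.07150698] [-3.13994840e+00  2.49438481e-03  1.77490215e+00] [ 0.41021504  0.14456873  1.85898362 -0.00231659  1.14016126  0.20708056]
```

Request:
drive_tool(plan=[{"x": -0.8,"y": 0,"z": 0,"ax": 0,"ay": 0,"az": 0.1,"hand": 0},{"x": -1.6,"y": 0,"z": 0,"ax": 0,"ay": 0,"az": 0.2,"hand": 0},{"x": -2.4,"y": 0,"z": 0,"ax": 0,"ay": 0,"az": 0.4,"hand": 0},{"x": -3.2,"y": 0,"z": 0,"ax": 0,"ay": 0,"az": 0.6,"hand": 0},{"x": -4,"y": 0,"z": 0,"ax": 0,"ay": 0,"az": 0.8,"hand": 0},{"x": -4.8,"y": 0,"z": 0,"ax": 0,"ay": 0,"az": 1.0,"hand": 0},{"x": -5.6,"y": 0,"z": 0,"ax": 0,"ay": 0,"az": 1.2,"hand": 0},{"x": -6.4,"y": 0,"z": 0,"ax": 0,"ay": 0,"az": 1.45,"hand": 0}])

```text
clock: 9.75
eef_pos: [529.3, -109.2, 219.7]
tcp_rot: [-3.138, 0.002, 1.628]
contact_force: [0.6, 0.1, -0.7]
opening: -0.002
grasp_force: 0.0
```

```bash
python3 - <<'E'
from h import *
imaging.grab_frame("side");cmd("b",150,220,0); cmd("b",150,220,45); s=monitor.sense(); print(s["eef_pos"],s["tcp_rot"],s["qpos"])
E
```

```text
b 150 220 0 T [ 558. -309.  190.] xyz [-3.91  0.34  0.62] a [-0.02  0.05  0.05]
b 150 220 45 T [ 557. -288.  199.] xyz [-3.49  0.34  0.44] a [-0.04  7.55  0.04]
[ 530.72538318 -114.21345355  219.85115835] [-3.13949124  0.0052574   1.62553249] [-0.21084028  0.20468063  1.78547164 -0.00615644  1.15209531 -0.26306603]
```

Request:
drive_tool(plan=[{"x": -0.8,"y": 0.1,"z": 0,"ax": 0,"ay": 0,"az": 0,"hand": 0},{"x": -1.6,"y": 0.2,"z": 0,"ax": 0,"ay": 1.2,"az": 0,"hand": 0},{"x": -2.4,"y": 0.3,"z": 0.1,"ax": 0,"ay": 2.4,"az": 0,"hand": 0},{"x": -3.2,"y": 0.35,"z": 0.3,"ax": 0,"ay": 3.6,"az": 0,"hand": 0},{"x": -3.5,"y": 0.35,"z": 0.45,"ax": 0,"ay": 4.8,"az": 0,"hand": 0},{"x": -3.5,"y": 0.35,"z": 0.45,"ax": 0,"ay": 6,"az": 0,"hand": 0},{"x": -3.5,"y": 0.35,"z": 0.45,"ax": 0,"ay": 7.5,"az": 0,"hand": 0},{"x": -3.5,"y": 0.35,"z": 0.45,"ax": 0,"ay": 7.5,"az": 0,"hand": 0}])

```text
clock: 10.6
eef_pos: [555.0, -282.3, 191.9]
tcp_rot: [-3.126, -0.794, 1.616]
contact_force: [-0.6, 1.0, -1.5]
opening: 0.001
grasp_force: 0.0
```

```bash
python3 - <<'E'
from h import *
im=imaging.grab_frame("wrist"); c=imaging.camera_info("wrist"); s=monitor.sense(); print(s["eef_pos"],s["tcp_rot"],s["qpos"],s["clock"])
e=(proj(c,[553,-197,72.5])).astype(int); print(e,proj(c,[551,-159,70]),proj(c,[555,-235,70]))
m=np.zeros(im.shape[:2],np.uint8); x,y=e; sl=np.s_[max(y-45,0):y+45,max(x-60,0):x+60]; m[sl]=im[sl].min(2)>170
m=cv2.morphologyEx(m,cv2.MORPH_CLOSE,np.ones((15,15))); b=blob(m,e); ys,xs=np.nonzero(b)
w=ray(c,np.c_[xs,ys],72.5); print(w.mean(0),cv2.minAreaRect(w.astype(np.float32)),xs.min(),xs.max(),ys.min(),ys.max(),len(xs))
for p in((125,110),(125,60),(100,45),(70,36)): cmd("b",*p)
E
```

```text
[ 555.75623694 -281.9123145   193.55086609] [-3.12938864 -0.78877409  1.61882753] [-0.76480355  0.71334242  1.30177561  0.50738844  1.74149661 -0.8920846 ] 10.65
[279 219] [279.88933815 189.73810264] [280.08116953 255.58647494]
[ 552.49905236 -198.37131578] ((552.8864135742188, -195.80047607421875), (84.29052734375, 95.73128509521484), 2.85162615776062) 241 319 180 263 4693
b 125 110 45 T [ 556. -263.   89.] xyz [-1.22  0.05  1.75] a [-0.1  -0.03 -0.01]
b 125 60 45 T [ 556. -263.   39.] xyz [-1.93  0.06  2.45] a [-0.1  -0.03 -0.01]
b 100 45 45 T [ 555. -238.   24.] xyz [-1.79  0.06  3.02] a [-0.1  -0.03 -0.01]
b 70 36 45 T [ 553. -208.   15.] xyz [-1.49  0.07  3.57] a [-0.1  -0.03 -0.01]
```

The wrist view confirms flag B at (552,-198). Going down and in.

Request:
drive_tool(plan=[{"x": -0.6,"y": 0.03,"z": 0.85,"ax": -0.1,"ay": 0,"az": 0,"hand": 0},{"x": -1.22,"y": 0.05,"z": 1.75,"ax": -0.1,"ay": 0,"az": 0,"hand": 0},{"x": -1.58,"y": 0.06,"z": 2.1,"ax": -0.1,"ay": 0,"az": 0,"hand": 0},{"x": -1.93,"y": 0.06,"z": 2.45,"ax": -0.1,"ay": 0,"az": 0,"hand": 0},{"x": -1.86,"y": 0.06,"z": 2.73,"ax": -0.1,"ay": 0,"az": 0,"hand": 0},{"x": -1.79,"y": 0.06,"z": 3.02,"ax": -0.1,"ay": 0,"az": 0,"hand": 0},{"x": -1.79,"y": 0.06,"z": 3.02,"ax": -0.1,"ay": 0,"az": 0,"hand": 0}])

```text
clock: 11.35
eef_pos: [557.3, -236.0, 29.0]
tcp_rot: [3.132, -0.785, 1.629]
contact_force: [0.3, -0.5, 0.0]
opening: 0.0
grasp_force: 0.0
```

```bash
python3 - <<'E'
from h import *
white("scene","b",-1)
s=monitor.sense(); print(s["eef_pos"],s["tcp_rot"],s["contact_force"])
for p in((85,40),(69,36)): cmd("b",*p)
E
```

```text
scene b -1 expect [ 553. -199.] seen [ 555. -200.] ((58.10464859008789, 72.13433837890625), 2.5836238861083984) 428
[ 557.70791373 -237.40936418   29.55146374] [ 3.13086897 -0.78421438  1.62971406] [-0.72766657  0.38048878 -0.08094921]
b 85 40 45 T [ 554. -223.   19.] xyz [ 0.06 -0.06  0.36] a [0.04 0.01 0.06]
b 69 36 45 T [ 553. -207.   15.] xyz [ 0.23 -0.06  0.64] a [0.04 0.01 0.06]
```

Request:
drive_tool(plan=[{"x": 0.03,"y": -0.03,"z": 0.18,"ax": 0,"ay": 0,"az": 0,"hand": 0},{"x": 0.06,"y": -0.06,"z": 0.36,"ax": 0,"ay": 0,"az": 0,"hand": 0},{"x": 0.14,"y": -0.06,"z": 0.5,"ax": 0,"ay": 0,"az": 0,"hand": 0},{"x": 0.23,"y": -0.06,"z": 0.64,"ax": 0,"ay": 0,"az": 0,"hand": 0},{"x": 0.23,"y": -0.06,"z": 0.64,"ax": 0,"ay": 0,"az": 0,"hand": 0}])

```text
clock: 11.9
eef_pos: [552.5, -207.1, 13.6]
tcp_rot: [3.132, -0.786, 1.627]
contact_force: [0.3, 0.3, 0.3]
opening: -0.001
grasp_force: 0.0
```

```bash
python3 - <<'E'
from h import *
s=monitor.sense(); print(s["eef_pos"],s["contact_force"])
for p in((68,36),(66,60),(63,75),(60,90)): cmd("b",*p)
E
```

```text
[ 552.50143549 -207.05215659   13.5878056 ] [0.28494151 0.27471717 0.27323078]
b 68 36 45 T [ 553. -206.   15.] xyz [0.03 0.02 0.  ] a [ 0.05 -0.01  0.04]
b 66 60 45 T [ 553. -204.   39.] xyz [ 0.4   0.02 -0.31] a [ 0.05 -0.01  0.04]
b 63 75 45 T [ 553. -201.   54.] xyz [ 0.66  0.02 -0.48] a [ 0.05 -0.01  0.04]
b 60 90 45 T [ 553. -198.   69.] xyz [ 0.91  0.03 -0.65] a [ 0.05 -0.01  0.04]
```

Request:
drive_tool(plan=[{"x": 0.1,"y": 0,"z": -0.08,"ax": 0,"ay": 0,"az": 0,"hand": 0},{"x": 0.2,"y": 0,"z": -0.16,"ax": 0,"ay": 0,"az": 0,"hand": 0},{"x": 0.3,"y": 0,"z": -0.24,"ax": 0,"ay": 0,"az": 0,"hand": 0},{"x": 0.4,"y": 0.02,"z": -0.31,"ax": 0,"ay": 0,"az": 0,"hand": 0},{"x": 0.53,"y": 0.02,"z": -0.4,"ax": 0,"ay": 0,"az": 0,"hand": 0},{"x": 0.66,"y": 0.02,"z": -0.48,"ax": 0,"ay": 0,"az": 0,"hand": 0},{"x": 0.78,"y": 0.02,"z": -0.57,"ax": 0,"ay": 0,"az": 0,"hand": 0},{"x": 0.91,"y": 0.02,"z": -0.65,"ax": 0,"ay": 0,"az": 0,"hand": 0}])

```text
clock: 12.7
eef_pos: [553.1, -199.0, 69.6]
tcp_rot: [3.131, -0.785, 1.627]
contact_force: [-0.5, 0.8, -0.7]
opening: -0.002
grasp_force: 0.1
```

```bash
python3 - <<'E'
from h import *
white("scene","b",-1)
s=monitor.sense(); print(s["eef_pos"],s["contact_force"])
for p in((60,90),(45,110),(25,120),(10,122)): cmd("b",*p)
E
```

```text
scene b -1 expect [ 553. -199.] seen [ 537. -185.] ((84.98910522460938, 47.28908157348633), 2.2210214138031006) 271
[ 553.49583843 -199.00741376   70.75058505] [0.95882653 0.01036988 1.54524956]
b 60 90 45 T [ 553. -198.   69.] xyz [-0.01 -0.01  0.05] a [0.06 0.   0.05]
b 45 110 45 T [ 552. -183.   89.] xyz [ 0.49 -0.01 -0.02] a [0.06 0.   0.05]
b 25 120 45 T [ 551. -163.   99.] xyz [ 0.91 -0.01  0.12] a [0.06 0.   0.05]
b 10 122 45 T [ 550. -148.  101.] xyz [ 1.15 -0.01  0.3 ] a [0.06 0.   0.05]
```

Flag B is being raised: its blob has changed shape and shifted. Continuing past upright as I did for A.

Request:
drive_tool(plan=[{"x": 0.16,"y": 0,"z": -0.01,"ax": 0,"ay": 0,"az": 0,"hand": 0},{"x": 0.33,"y": 0,"z": -0.02,"ax": 0,"ay": 0,"az": 0,"hand": 0},{"x": 0.49,"y": 0,"z": -0.02,"ax": 0,"ay": 0,"az": 0,"hand": 0},{"x": 0.63,"y": 0,"z": 0.03,"ax": 0,"ay": 0,"az": 0,"hand": 0},{"x": 0.77,"y": 0,"z": 0.08,"ax": 0,"ay": 0,"az": 0,"hand": 0},{"x": 0.91,"y": 0,"z": 0.12,"ax": 0,"ay": 0,"az": 0,"hand": 0},{"x": 1.03,"y": 0,"z": 0.21,"ax": 0,"ay": 0,"az": 0,"hand": 0},{"x": 1.15,"y": 0,"z": 0.3,"ax": 0,"ay": 0,"az": 0,"hand": 0}])

```text
clock: 13.55
eef_pos: [550.2, -147.2, 99.0]
tcp_rot: [3.131, -0.785, 1.627]
contact_force: [0.7, -0.2, -0.2]
opening: 0.002
grasp_force: 0.1
```

Request:
drive_tool(plan=[{"x": 0.09,"y": 0,"z": 0.08,"ax": 0,"ay": 0,"az": 0,"hand": 0},{"x": 0.17,"y": 0,"z": 0.17,"ax": 0,"ay": 0,"az": 0,"hand": 0},{"x": 0.26,"y": 0,"z": 0.26,"ax": 0,"ay": 0,"az": 0,"hand": 0},{"x": 0.35,"y": 0,"z": 0.35,"ax": 0,"ay": 0,"az": 0,"hand": 0},{"x": 0.42,"y": 0,"z": 0.42,"ax": 0,"ay": 0,"az": 0,"hand": 0},{"x": 0.42,"y": 0,"z": 0.42,"ax": 0,"ay": 0,"az": 0,"hand": 0},{"x": 0.42,"y": 0,"z": 0.42,"ax": 0,"ay": 0,"az": 0,"hand": 0}])

```text
clock: 14.25
eef_pos: [548.9, -118.3, 99.0]
tcp_rot: [3.131, -0.785, 1.628]
contact_force: [0.4, 0.7, 0.0]
opening: -0.002
grasp_force: 0.0
```

Request:
drive_tool(plan=[{"x": 0,"y": 0,"z": -0.5,"ax": 0,"ay": 0,"az": 0,"hand": 0},{"x": 0,"y": 0,"z": -1,"ax": 0,"ay": 0,"az": 0,"hand": 0},{"x": 0,"y": 0,"z": -1.6,"ax": 0,"ay": 0,"az": 0,"hand": 0},{"x": 0,"y": 0,"z": -2.4,"ax": 0,"ay": 0,"az": 0,"hand": 0},{"x": 0,"y": 0,"z": -3.2,"ax": 0,"ay": 0,"az": 0,"hand": 0},{"x": 0,"y": 0,"z": -3.2,"ax": 0,"ay": 0,"az": 0,"hand": 0},{"x": 0,"y": 0,"z": -3.2,"ax": 0,"ay": 0,"az": 0,"hand": 0},{"x": 0,"y": 0,"z": -3.2,"ax": 0,"ay": 0,"az": 0,"hand": 0}])

```text
clock: 15.05
eef_pos: [553.0, -230.5, 211.0]
tcp_rot: [3.133, -0.787, 1.626]
contact_force: [0.6, -0.3, 0.3]
opening: -0.001
grasp_force: 0.0
```

```bash
python3 - <<'E'
from h import *
for n in("scene","side"):
  white(n,"a",-1); white(n,"b",1)
im=imaging.grab_frame("scene"); c=imaging.camera_info("scene")
for k,sd in(("a",-1),("b",1)):   # dark mark shape on top face
    S=ST[k]; u=np.array([-np.sin(S["yaw"]),np.cos(S["yaw"])]); v=np.array([u[1],-u[0]]); print(k)
    for a in range(8,80,9): print([int(im[tuple(np.round(proj(c,[*(np.array(S["h"])+u*sd*a+v*b),72.5])[::-1]).astype(int))].mean()) for b in range(-28,29,8)])
s=monitor.sense(); print(s["eef_pos"],s["contact_force"],s["clock"])
E
```

```text
scene a -1 expect [481. 115.] seen [482. 115.] ((60.04326629638672, 73.83149719238281), 11.115493774414062) 305
scene b 1 expect [ 549. -119.] seen [ 553. -123.] ((61.344757080078125, 76.2042007446289), 3.651139736175537) 413
side a -1 expect [481. 115.] seen [482. 116.] ((81.32746887207031, 121.05134582519531), 16.89154624938965) 564
side b 1 expect [ 549. -119.] seen [ 549. -119.] ((79.42461395263672, 84.63206481933594), 2.059666395187378) 377
a
[196, 208, 217, 218, 217, 212, 217, 188]
[194, 220, 220, 221, 220, 221, 220, 209]
[206, 217, 220, 220, 213, 217, 220, 216]
[181, 147, 149, 124, 108, 129, 177, 199]
[180, 127, 110, 84, 96, 137, 172, 203]
[175, 218, 212, 205, 218, 218, 215, 189]
[204, 220, 221, 220, 220, 221, 222, 199]
[191, 220, 219, 216, 221, 215, 220, 206]
b
[146, 220, 220, 219, 220, 220, 219, 215]
[170, 220, 220, 217, 206, 220, 221, 219]
[192, 220, 128, 83, 99, 106, 197, 219]
[140, 193, 123, 220, 220, 133, 167, 214]
[173, 189, 150, 204, 216, 92, 151, 220]
[194, 209, 175, 110, 88, 126, 220, 219]
[177, 220, 219, 213, 216, 221, 221, 215]
[128, 212, 210, 209, 208, 206, 198, 181]
[ 553.35939143 -230.51976812  211.49822796] [-0.86243195 -0.12799746  0.73241384] 15.3
```

Both flags lie flat: A's marks read as a bar, B's as a ring. The stands are where they were and the arm is clear, so I'm handing in.

```bash
python3 -c "
from rig import r
print(r.sign_off())"
```

```text
the job is handed in; nothing more can be done
None
```

Both flags are flipped and flat, and the job was handed in at about 15 s: the phone tray's flag (A) shows the bar and the empty tray's flag (B) shows the ring. Before hand-in, the cameras showed both flags where expected with their stands, and the arm was clear.

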